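Snap the guide pins home in the clip rack

ROBOT

A 7-joint arm with a two-finger parallel gripper is mounted at the origin on a cart in front of the work surface, level with it; the furniture and walls round the work are solid. World frame = base frame: x ahead of the robot, y to its left, z up, the work surface at z = 0. Lengths are in m, angles in rad, forces in N, time in s.
With the tool pointing down it reaches from about 0.35 to 0.9 m from the base axis. Payload 8.1 kg.
Tool frame: the origin (TCP) lies at the centre of the arm's flange, where the gripper is bolted on; the fingertips stand 178 mm ahead of it and the grasp point (between the pads) lies 159 mm ahead of it; z points along the fingers, y is the line along which they close (so a half turn about z gives the same grasp; the last joint's range is limited). The gripper opens to 92 mm and grips with 3 to 60 N. Pads are 19 mm wide; open, the fingers measure 130 mm over their backs; the gripper's body (75 mm by 190 mm) begins 47 mm behind the grasp point.
Start: joints at [1.046, 0.434, 0.025, 1.573, -0.012, 1.134, -0.075], TCP at [0.256, -0.57, 0.405] pointing down, gripper open.
Joint ranges: [-2.62, 2.62], [-0.44, 2.09], [-1.27, 1.32], [0.08, 2.57], [-1.32, 4.46], [0.12, 2], [-2.74, 2.74]. Speed limits (rad/s): [2.22, 2.22, 3.01, 3.01, 3.14, 3.14, 3.14].

INTERFACE

Orientations are given as a rotation vector (axis times angle).
In Python, from cell import arm gives the robot as it stands. The module is installed in compiled form; this text tells all that it offers.
- The arm moves only by the shell command python3 -m inch 'ROWS' [FORCE]. ROWS is text: rows parted by semicolons, each of 5 numbers parted by spaces: the shift along the tool's x, y, z in m, then the turn about the tool's z in rad, then the finger opening in m, from 0 to 0.0918. In form: x y z roll fingers; .... A call has 1 to 5 rows; each row is the pose to reach, as a shift and turn from the pose commanded when the call began, along the tool's axes at that moment; what a row does not reach only later rows make up. A row lasts 1/10 s, in which the tool goes at most 50 mm and 8.59 degrees, less where a joint would pass 70% of its speed; a pose out of reach is approached as far as the arm can. A call with a gripper value outside its range is refused whole. The fingers move at their own pace and stop on an object; FORCE is the grip in N (left out, the last holds). Time passes only in rows, so rows that repeat a pose let the fingers close. It gives the time, the measured TCP pose, the force, the opening and the grip force at its end, in the units of the state.
- arm.observe(): the state, without advancing time (a new reading comes with each control period).
- arm.get_image(name): name is "scene" or "side" or "wrist"; returns the picture (480x640x3 uint8, red, green, blue); there is no depth.
- arm.get_calibration(name): a dict with "intrinsics" (3x3 intrinsics, pixels), "distortion" ([k1, k2, p1, p2, k3] as OpenCV has them; the pictures are not rectified), "pose" (4x4, takes a point from camera to world coordinates). Camera axes: x right, y up, looking along -z (the intrinsics and any distortion apply to the point x, -y, -z); pixel columns grow to the right and rows downward; lengths in m; the calibration is good to about 2 mm. A picture is of the moment at which its call begins: read the wrist's pose just before it. get_calibration takes no time and is no camera call; for the wrist camera it gives the pose at the moment of the call.
- arm.sign_off(): hands the job in; it is judged then, once.
Trained networks look in the newest picture that a camera, given by its name, has taken for a name from the list of things; names that differ only in an ending like _2 or _b are one class to them, and where a whole thing is asked for, a point or a joint stands for the part that bears it (a point fixed in the world has none). Each returns a list of dicts, best first, with "conf" (0 to 1); they miss things now and then, are a little off and sometimes report something else, mostly with a low value. They report only what shows in the picture. A call takes as long as a camera call.
- arm.look_for(camera, query): "point" ([row, column] in pixels, amid what is visible of it).
- arm.silhouettes(camera, query): "region" (480x640 bool, what is visible of it) and "point" ([row, column] in pixels, amid what is visible of it).
- arm.place_of(camera, query): "point" ([row, column] in pixels: a listed point, or the origin of a listed thing).
The state is a dict: "clock": time; "joints": joint angles; "dq": joint speeds; "joint_efforts": joint torques, N m; "position": TCP position; "ee_rot": TCP orientation; "force": force on the tool from outside, world axes, zero at the start; "ft_torque": the same for the moment, N m; "width": opening from 0.0 (shut) to 1.0 (fully open); "gripper_force": force on a finger pad.
Only numpy, scipy, OpenCV 4.12 (cv2) and the standard library are available. Lean on these libraries where they do the work, as an engineer would, in place of code of your own. Each camera call takes 0.05 s, during which the arm holds its last target. There are 200 camera calls.

TASK

Two ground guide pins from the die set are lying loose on the bench. Put both back in the clip rack, one in each pair of spring clips and centred on it: press each pin in sideways from the front of the rack until it has snapped fully home against the rail in both of its clips. Leave the spare punch and the guide bush standing where they are.

Things in the scene. Friction and masses are not known exactly. Their poses are not given: they have to be found in the camera images.
- rack: Low clip rack fixed to the bench, 120 mm deep (x = -65 to 55) by 300 mm long (y). Green plate, top 12 mm above the bench; front lip (x = -65 to -62) 4 mm above the plate. Rail along the back (face at x = 41, top 44 mm above the bench) with four spring clips 12 mm wide, open to the front, at y = -112.5, -32.5, 32.5, 112.5. Origin on the underside; x from lip to rail, y along the rail, z up.
- seat_right (a point): Centre of a pin fully home in the two clips at the rack's negative y (the robot's right): rack frame x = 30, y = -72.5, z = 23 mm; axes as the rack's. A pin on the plate rolls along +x until the clip mouths stop it 17 mm short of home; pressed at its middle, at or below mid-height, it goes through at 10 to 18 N and the jaws close round it and hold it against the rail.
- seat_left (a point): Centre of a pin fully home in the two clips at the rack's positive y (the robot's left): rack frame x = 30, y = 72.5, z = 23 mm; axes as the rack's. Either pin may go in either pair. The gap between the two clips of a pair is 68 mm wide and open above and in front; behind a pin that is home there is no room for a finger, it lies against the rail.
- pin_a: Bright ground steel guide pin, a plain cylinder 22 mm in diameter and 125 mm long with two shallow grooves, about 0.35 kg, lying on the bench; it rolls freely. Origin at its centre, its y along its axis (either end may face either way).
- pin_b: The second guide pin, the same as pin_a.
- spare_punch: Bystander: stepped steel punch standing upright on the bench, 38 mm in diameter, 58 mm tall. Origin at the centre of its underside, z up.
- guide_bush: Bystander: flanged steel guide bush standing upright on the bench, 44 mm in diameter, 36 mm tall. Origin at the centre of its underside, z up.

How it is judged:
At the end, for the whole second after the job is handed in: One pin is home in each pair of clips and at rest: its centre within 3 mm of the seat point across the rail and in height and within 14 mm along the rail, its axis within 0.05 rad of the rail's ((((x of pin_a in the frame of seat_left between -0.003 and 0.003 m and y of pin_a in the frame of seat_left between -0.014 and 0.014 m and z of pin_a in the frame of seat_left between -0.003 and 0.003 m and angle between the y axis of pin_a and the y axis of seat_left, either way round below 0.05 rad and linear speed of pin_a below 0.01 m/s) and (x of pin_b in the frame of seat_right between -0.003 and 0.003 m and y of pin_b in the frame of seat_right between -0.014 and 0.014 m and z of pin_b in the frame of seat_right between -0.003 and 0.003 m and angle between the y axis of pin_b and the y axis of seat_right, either way round below 0.05 rad and linear speed of pin_b below 0.01 m/s)) or ((x of pin_a in the frame of seat_right between -0.003 and 0.003 m and y of pin_a in the frame of seat_right between -0.014 and 0.014 m and z of pin_a in the frame of seat_right between -0.003 and 0.003 m and angle between the y axis of pin_a and the y axis of seat_right, either way round below 0.05 rad and linear speed of pin_a below 0.01 m/s) and (x of pin_b in the frame of seat_left between -0.003 and 0.003 m and y of pin_b in the frame of seat_left between -0.014 and 0.014 m and z of pin_b in the frame of seat_left between -0.003 and 0.003 m and angle between the y axis of pin_b and the y axis of seat_left, either way round below 0.05 rad and linear speed of pin_b below 0.01 m/s)))); the robot touches nothing.
It fails at once if the spare punch or the guide bush is moved more than 25 mm or tipped (distance of any of spare_punch, guide_bush from where it was at the start of the episode above 0.025 m or angle between any of spare_punch, guide_bush's own z axis and vertical above 0.3 rad).
It also fails if it takes over 64 s, if anything falls off the work surface, if the arm or the gripper's body presses on something with over 40 N, if the wrist force passes 120 N, or if a joint passes its speed limit or range.

## Working session

There is one attempt and no reset: what is moved stays moved. The work goes in short steps, Python scripts to look and compute and a shell command to move; the robot and the scene stay as the last step left them, time stands still between calls to the robot, and variables do not carry over. Pictures are saved under pics/ and viewed, at most 13 in all, crops included, and the job is handed in when it is done.

```bash
mkdir -p pics; cat > h.py <<'E'
import numpy as np, cv2
from cell import arm
from scipy.spatial.transform import Rotation as R
def ray(cam,rc,cal=None):
    c=cal or arm.get_calibration(cam); K=np.array(c["intrinsics"]);d=np.array(c["distortion"]);T=np.array(c["pose"])
    u=cv2.undistortPoints(np.array([[[rc[1],rc[0]]]],float),K,d)[0,0]
    v=T[:3,:3]@np.array([u[0],-u[1],-1]); return T[:3,3],v
def on(cam,rc,z,cal=None):
    o,v=ray(cam,rc,cal); return o+v*(z-o[2])/v[2]
def proj(cam,P,cal=None):
    c=cal or arm.get_calibration(cam); K=np.array(c["intrinsics"]);d=np.array(c["distortion"]);T=np.linalg.inv(np.array(c["pose"]))
    p=(T[:3,:3]@np.array(P,float).reshape(-1,3).T).T+T[:3,3]; p=p*[1,-1,-1]
    return cv2.projectPoints(p,np.zeros(3),np.zeros(3),K,d)[0][:,0,::-1]
def save(cam,n,img=None):
    im=arm.get_image(cam) if img is None else img; cv2.imwrite(f"pics/{n}.png",im[:,:,::-1]); return im
E
python3 - <<'E'
from h import *
s=arm.observe(); print({k:np.round(v,3) for k,v in s.items()})
a=save("scene","s0"); 
for q,z in [("pin_a",.011),("rack",0),("seat_left",.023),("seat_right",.023),("spare_punch",0),("guide_bush",0)]:
    for r in arm.place_of("scene",q)[:3]: print(q,r["conf"],np.round(r["point"]),np.round(on("scene",r["point"],z),3))
b=save("side","d0")
for q,z in [("pin_a",.011),("rack",0),("seat_left",.023),("seat_right",.023),("spare_punch",0),("guide_bush",0)]:
    for r in arm.place_of("side",q)[:3]: print(q,r["conf"],np.round(r["point"]),np.round(on("side",r["point"],z),3))
for c in("scene","side"): print(np.round(arm.get_calibration(c)["pose"],2))
E
```

```text
{'clock': np.float64(0.0), 'joints': array([ 1.046,  0.435,  0.025,  1.574, -0.012,  1.134, -0.075]), 'dq': array([-0.001, -0.002,  0.001,  0.003, -0.001, -0.001, -0.001]), 'joint_efforts': array([-2.0000e-03, -6.6784e+01,  9.8500e-01, -3.1446e+01, -6.0000e-02,
        4.3000e-02,  0.0000e+00]), 'position': array([ 0.256, -0.57 ,  0.404]), 'ee_rot': array([-3.07e+00, -6.57e-01,  1.00e-03]), 'force': array([-0.09 , -0.655, -0.487]), 'ft_torque': array([-0.028, -0.007, -0.011]), 'gripper_force': np.float64(0.0), 'width': np.float64(0.997)}
pin_a 0.9 [299. 252.] [0.407 0.133 0.011]
pin_a 0.63 [256. 222.] [0.42  0.29  0.011]
seat_left 0.92 [230. 314.] [0.621 0.246 0.023]
seat_right 0.64 [266. 352.] [0.606 0.097 0.023]
guide_bush 0.87 [372. 309.] [ 0.403 -0.056  0.   ]
pin_a 0.91 [196. 371.] [0.41  0.134 0.011]
pin_a 0.68 [220. 443.] [0.411 0.288 0.011]
rack 0.57 [259. 346.] [0.588 0.169 0.   ]
rack 0.18 [241. 304.] [0.584 0.078 0.   ]
seat_left 0.74 [274. 374.] [0.618 0.238 0.023]
seat_right 0.95 [246. 301.] [0.618 0.095 0.023]
spare_punch 0.85 [282. 213.] [ 0.75  -0.005  0.   ]
guide_bush 0.57 [175. 291.] [ 0.415 -0.056  0.   ]
[[ 0.81  0.31 -0.49  0.16]
 [-0.58  0.45 -0.68 -0.43]
 [ 0.01  0.84  0.54  0.53]
 [ 0.    0.    0.    1.  ]]
[[-0.5  -0.58  0.65  1.18]
 [ 0.87 -0.33  0.37  0.45]
 [-0.01  0.75  0.67  0.65]
 [ 0.    0.    0.    1.  ]]
```

View pics/s0.png

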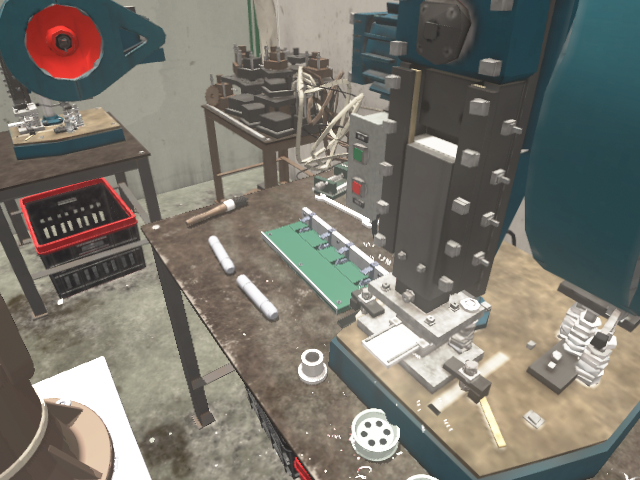

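View pics/d0.png

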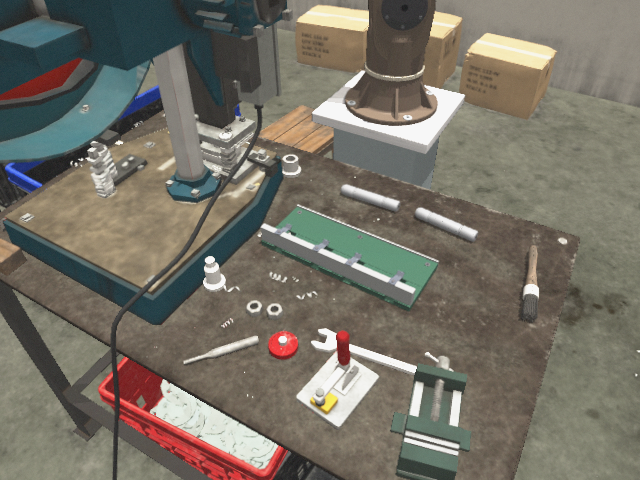

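```bash
cat > fit.py <<'E'
from h import *
from scipy.optimize import minimize
cv=lambda P:cv2.convexHull(P[:,::-1].astype(np.float32))
def mask(h): m=np.zeros((480,640),np.uint8); cv2.fillConvexPoly(m,np.round(h*16).astype(np.int32),1,shift=4); return m
E
python3 - <<'E'
from fit import *
cal={c:arm.get_calibration(c) for c in("scene","side")}
for n,c,rc in [("corner","scene",(365,332)),("corner top","scene",(335,330)),("brd","side",(170,283)),("left","side",(320,153)),("left top","side",(290,150))]:
    print(n,[np.round(on(c,rc,z),3)[:2] for z in(0,.03,.06)])
# green plate mask fit
im={c:cv2.imread(f"pics/{n}.png") for c,n in(("scene","s0"),("side","d0"))}
G={}
for c in im:
    i=im[c].astype(int); g=((i[:,:,1]>i[:,:,2]+20)&(i[:,:,1]>i[:,:,0]+5)).astype(np.uint8)
    m0=np.zeros_like(g); p=proj(c,[.588,.169,.012])[0].astype(int); cv2.circle(m0,(int(p[1]),int(p[0])),110,1,-1)
    n,l,st,_=cv2.connectedComponentsWithStats(g*m0); k=1+np.argmax(st[1:,4]); G[c]=(l==k); print(c,st[k])
# fit: front lip line & ends using plate region x -62..41 at z 12 (jaws hide some): IoU of quad
def cost(v):
    x,y,t=v; Rz=R.from_euler("z",t).as_matrix(); s=0
    P=np.array([[-.062,-.15,.012],[-.062,.15,.012],[.041,.15,.012],[.041,-.15,.012]])@Rz.T+[x,y,0]
    for c in G:
        m=mask(cv(proj(c,P,cal[c])))>0; s-= (m&G[c]).sum()/(m|G[c]).sum()
    return s
r=min((minimize(cost,[.588,.169,t],method="Nelder-Mead",options=dict(initial_simplex=np.array([.588,.169,t])+np.array([[0,0,0],[.02,0,0],[0,.02,0],[0,0,.1]]))) for t in(-.15,0,.15)),key=lambda r:r.fun)
print("rack",r.x,r.fun)
x,y,t=r.x; Rz=R.from_euler("z",t).as_matrix()
for q in(-.0725,.0725): print("seat",Rz@[.03,q,.023]+[x,y,0])
# pins
S={}
for c in G:
    arm.get_image(c); S[c]=[d["region"] for d in arm.silhouettes(c,"pin_a") if d["conf"]>.3]
    print(c,[(d.sum(),np.argwhere(d).mean(0).round()) for d in S[c]])
th=np.linspace(0,2*np.pi,24)
for x0 in([.408,.134,0],[.415,.289,0]):
    M={c:min(S[c],key=lambda d:np.linalg.norm(np.argwhere(d).mean(0)-proj(c,x0[:2]+[.011])[0])) for c in G}
    def cp(v):
        Rz=R.from_euler("z",v[2]).as_matrix(); s=0
        P=np.array([[.011*np.cos(a),e,.011*np.sin(a)+.011] for a in th for e in(-.0625,.0625)])@Rz.T+[v[0],v[1],0]
        for c in M:
            m=mask(cv(proj(c,P,cal[c])))>0; s-=(m&M[c]).sum()/(m|M[c]).sum()
        return s
    r=min((minimize(cp,np.array(x0)+[0,0,t],method="Nelder-Mead",options=dict(initial_simplex=np.array(x0)+[0,0,t]+np.array([[0,0,0],[.01,0,0],[0,.01,0],[0,0,.15]]))) for t in(-.4,0,.4)),key=lambda r:r.fun)
    print("pin",r.x,r.fun)
s=arm.observe(); print(R.from_rotvec(s["ee_rot"]).as_matrix().round(3),s["clock"])
E
```

```text
corner [array([ 0.44 , -0.065]), array([ 0.424, -0.086]), array([ 0.408, -0.107])]
corner top [array([ 0.475, -0.012]), array([ 0.457, -0.035]), array([ 0.439, -0.059])]
brd [array([ 0.408, -0.081]), array([ 0.444, -0.057]), array([ 0.479, -0.032])]
left [array([ 0.865, -0.037]), array([ 0.879, -0.014]), array([0.894, 0.009])]
left top [array([ 0.819, -0.087]), array([ 0.836, -0.062]), array([ 0.852, -0.037])]
scene [ 264  221  104   89 3621]
side [ 275  207  163   95 4345]
rack [ 0.58543404  0.1693265  -0.03903852] -1.4428019761447066
seat [0.61258161 0.09571088 0.023     ]
seat [0.61824076 0.24060041 0.023     ]
scene [(np.int64(350), array([255., 222.])), (np.int64(657), array([296., 257.]))]
side [(np.int64(665), array([224., 446.])), (np.int64(582), array([197., 370.]))]
pin [0.41646266 0.13945378 0.00268279] -1.701451591832971
pin [ 0.41995017  0.29654716 -0.13828144] -1.5180463168268048
[[ 0.912  0.409  0.   ]
 [ 0.409 -0.912 -0.   ]
 [-0.     0.    -1.   ]] 0.9
```

```bash
cat >> h.py <<'E'
def rel(p,yaw_y=None,lim=None):
    """tool shift & roll to bring TCP to world p with tool y axis at world heading yaw_y"""
    s=arm.observe(); M=R.from_rotvec(s["ee_rot"]).as_matrix(); d=M.T@(np.array(p)-s["position"]); h=np.arctan2(M[1,1],M[0,1])
    r=0 if yaw_y is None else -((yaw_y-h+np.pi)%(2*np.pi)-np.pi)
    print("clock",round(float(s["clock"]),2),"pos",np.round(s["position"],4),"heading",round(float(h),4),"tilt",np.round(M[:,2],3),"shift",np.round(d,4),"roll",round(float(r),4),"F",np.round(s["force"],1),"w",round(float(s["width"])*.0918,4)); return d,r
E
python3 -m inch '.026 -.040 0 -.14 .09; .052 -.080 0 -.28 .09; .078 -.12 0 -.42 .09; .104 -.16 0 -.56 .09; .13 -.2 0 -.7 .09'
python3 -c "
from h import *
rel([.37,.14,.404],0)"
```

```text
clock: 1.4
position: [0.2926, -0.3326, 0.4049]
ee_rot: [2.655, 1.678, -0.0]
force: [2.2, -0.3, 0.4]
width: 0.98
gripper_force: 0.0
clock 1.4 pos [ 0.2926 -0.3326  0.4049] heading -0.4434 tilt [ 0.    -0.001 -1.   ] shift [ 0.4602 -0.1328  0.0006] roll -0.4434 F [ 2.2 -0.3  0.4] w 0.09
```

```bash

python3 -m inch '.046 -.013 0 -.09 .09; .092 -.027 0 -.18 .09; .138 -.04 0 -.27 .09; .184 -.053 0 -.36 .09; .23 -.066 0 -.443 .09'
python3 -c "
from h import *
rel([.37,.14,.404],0)"
```

```text
clock: 1.9
position: [0.3328, -0.0968, 0.4051]
ee_rot: [2.223, 2.217, 0.0]
force: [2.0, -0.2, -0.3]
width: 0.982
gripper_force: 0.0
clock 1.9 pos [ 0.3328 -0.0968  0.4051] heading -0.0028 tilt [ 0.001 -0.001 -1.   ] shift [0.2369 0.0365 0.0009] roll -0.0028 F [ 2.  -0.2 -0.3] w 0.0901
```

```bash

python3 -m inch '.048 .008 0 0 .09; .096 .016 0 0 .09; .144 .024 0 0 .09; .19 .032 0 0 .09; .237 .037 0 0 .09'
python3 -m inch '0.0 0 0 0 .09; 0 0 0 0 .09'
python3 - <<'E'
from h import *
rel([.4165,.139,.404],0); c=arm.get_calibration("wrist"); save("wrist","w1"); print(np.round(c["pose"],3)); np.save("w1.npy",c["pose"])
for q,z in [("pin_a",.011),("rack",0),("seat_left",.023),("seat_right",.023)]:
    for r in arm.place_of("wrist",q)[:2]: print(q,r["conf"],np.round(r["point"]),np.round(on("wrist",r["point"],z),3))
E
```

```text
clock: 2.4
position: [0.3715, 0.1399, 0.4052]
ee_rot: [2.228, 2.213, 0.002]
force: [1.4, -0.5, -0.4]
width: 0.981
gripper_force: 0.0
clock: 2.6
position: [0.3713, 0.1391, 0.4047]
ee_rot: [-2.224, -2.218, -0.0]
force: [-0.3, -0.7, 0.1]
width: 0.979
gripper_force: 0.0
clock 2.6 pos [0.3713 0.1391 0.4047] heading -0.0029 tilt [-0.  0. -1.] shift [0.     0.0452 0.0007] roll -0.0029 F [-0.3 -0.7  0.1] w 0.0899
[[ 1.     0.002  0.002  0.372]
 [-0.003  0.955  0.296  0.221]
 [-0.002 -0.296  0.955  0.384]
 [ 0.     0.     0.     1.   ]]
pin_a 0.96 [208. 370.] [0.419 0.132 0.011]
rack 0.61 [172. 542.] [0.587 0.164 0.   ]
rack 0.46 [ 17. 378.] [0.423 0.3   0.   ]
seat_left 0.92 [ 93. 600.] [0.617 0.237 0.023]
seat_right 0.73 [249. 569.] [0.613 0.093 0.023]
```

View pics/w1.png

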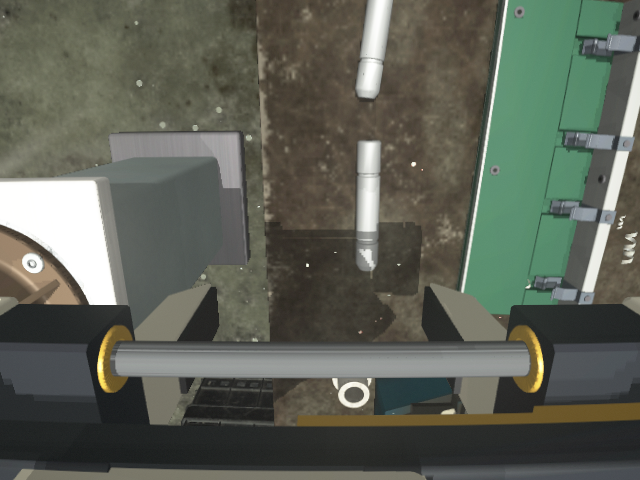

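```bash
cat > m.py <<'E'
from h import *
import cv2
c=arm.get_calibration("wrist"); im=cv2.imread("pics/w1.png")
for n,rc,z in [("pinA far",(140,369),.011),("pinA near",(271,367),.011),("lip1",(5,502),.016),("lip2",(312,462),.016),("b end",(96,367),.011),("b mid",(0,378),.011)]:
    print(n,np.round(on("wrist",rc,z),4))
# white lip line fit
i=im.astype(int); P=[]
for r in range(5,300,5):
    g=i[r]; green=(g[:,1]>g[:,2]+20)&(g[:,1]>g[:,0]+5)
    k=[j for j in range(440,530) if green[j:j+5].all()]
    if k: P.append(on("wrist",(r,k[0]),.012)[:2])
P=np.array(P); f=np.polyfit(P[:,1],P[:,0],1); res=P[:,0]-np.polyval(f,P[:,1]); P=P[abs(res)<.003]; f=np.polyfit(P[:,1],P[:,0],1)
print("inner lip line: x=%.4f+%.4f*y"%(f[1],f[0]),"yaw",-np.arctan(f[0]),len(P),np.std(P[:,0]-np.polyval(f,P[:,1])))
t=-np.arctan(f[0]); 
e=on("wrist",(313,470),.012); print("corner on plate?",e)
# rack origin x: line at rack x=-.062
yc=.1665; xl=np.polyval(f,yc); print("origin approx",xl+.062*np.cos(t),yc+.062*np.sin(t))
E
python3 m.py
```

```text
pinA far [0.4162 0.1954 0.011 ]
pinA near [0.4177 0.0671 0.011 ]
lip1 [0.5247 0.3066 0.016 ]
lip2 [0.5167 0.0226 0.016 ]
b end [0.4135 0.2336 0.011 ]
b mid [0.4212 0.3108 0.011 ]
inner lip line: x=0.5154+0.0518*y yaw -0.05175320608694812 58 0.00028527402183938183
corner on plate? [0.52682727 0.01915025 0.012     ]
origin approx 0.5859118597051085 0.1632927333909077
```

```bash

python3 -m inch '-.007 .045 0 0 .09; -.007 .045 .05 0 .09; -.007 .045 .1 0 .06; -.007 .045 .15 0 .06; -.007 .045 .19 0 .06' 25
python3 -m inch '0 0 .03 0 .06; 0 0 .032 0 .06; 0 0 .032 0 .015; 0 0 .032 0 .015; 0 0 .032 0 .015' 25
python3 -m inch '0 0 0 0 .015; 0 0 0 0 .015'
python3 -c "
from h import *
rel([.4165,.132,.183],0)"
```

```text
clock: 3.35
position: [0.416, 0.1294, 0.2125]
ee_rot: [-2.23, -2.212, 0.002]
force: [0.6, -1.2, 0.1]
width: 0.766
gripper_force: 0.0
clock: 3.85
position: [0.4172, 0.1308, 0.1843]
ee_rot: [2.228, 2.213, 0.004]
force: [0.4, 0.6, 1.0]
width: 0.442
gripper_force: 0.0
clock: 4.05
position: [0.4167, 0.1307, 0.1835]
ee_rot: [2.228, 2.214, 0.002]
force: [0.1, -0.0, 0.1]
width: 0.273
gripper_force: 0.0
clock 4.05 pos [0.4167 0.1307 0.1835] heading -0.0065 tilt [ 0.002  0.    -1.   ] shift [ 0.0013 -0.0002  0.0005] roll -0.0065 F [ 0.1 -0.   0.1] w 0.0251
```

```bash

python3 -m inch '0 0 0 0 .015; 0 0 0 0 .015; 0 0 -.02 0 .015; 0 0 -.07 0 .015; 0 0 -.1 0 .015'
python3 - <<'E'
from h import *
c=arm.get_calibration("wrist"); save("wrist","w2"); 
x,y,t=.5855,.1695,-.045; Rz=R.from_euler("z",t).as_matrix()
rel((Rz@[0,-.0725,0]+[x,y,.285]),t)
for q,z in [("pin_a",.11),("rack",0),("seat_left",.023),("seat_right",.023)]:
    for r in arm.place_of("wrist",q)[:3]: print(q,r["conf"],np.round(r["point"]),np.round(on("wrist",r["point"],z,c),3))
E
```

```text
clock: 4.55
position: [0.4161, 0.1311, 0.2846]
ee_rot: [-2.227, -2.215, 0.0]
force: [1.7, 0.3, -5.9]
width: 0.232
gripper_force: 24.9
clock 4.6 pos [0.4171 0.1319 0.288 ] heading -0.0052 tilt [ 0.005  0.002 -1.   ] shift [-0.034   0.1653  0.0038] roll 0.0398 F [ 2.   0.3 -0.6] w 0.0214
pin_a 0.86 [303. 319.] [0.416 0.136 0.11 ]
rack 0.75 [182. 570.] [0.585 0.169 0.   ]
seat_right 0.85 [296. 608.] [0.611 0.096 0.023]
```

View pics/w2.png

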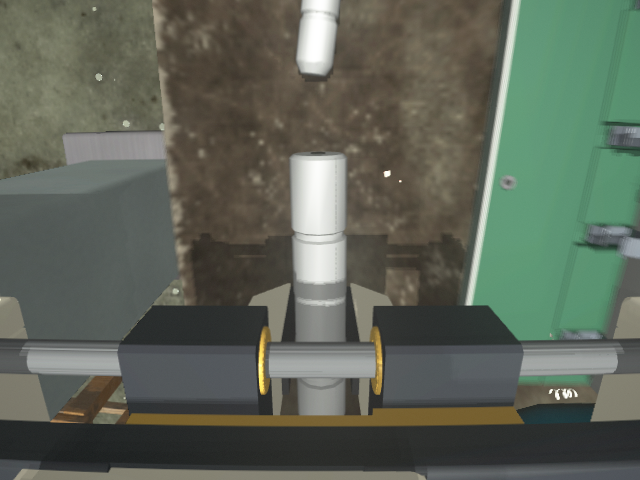

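```bash
python3 - <<'E'
from h import *
c=arm.get_calibration("wrist")
print("far end",on("wrist",(155,318),.116),on("wrist",(152,318),.127))
i=cv2.imread("pics/w2.png").astype(int); P=[];Q=[]
for r in range(5,300,5):
    g=i[r]; green=(g[:,1]>g[:,2]+25)&(g[:,1]>g[:,0]+5)
    k=[j for j in range(440,560) if green[j:j+5].all()]
    wh=[j for j in range(440,560) if g[j].min()>140]
    if k: P.append(on("wrist",(r,k[0]),.016)[:2])
    if wh: Q.append(on("wrist",(r,wh[0]),.016)[:2])
for P in(np.array(P),np.array(Q)):
    f=np.polyfit(P[:,1],P[:,0],1); print(len(P),f,np.std(P[:,0]-np.polyval(f,P[:,1])), "x at y=.1665",np.polyval(f,.1665))
E
```

```text
far end [0.41529986 0.1976987  0.116     ] [0.41539776 0.19976081 0.127     ]
59 [0.04814413 0.51422362] 0.00022277796860096656 x at y=.1665 0.5222396188448033
59 [0.04718617 0.51018543] 0.00018233894983328246 x at y=.1665 0.5180419248393007
```

```bash

python3 -m inch '-.01 .04 0 .01 .015; -.02 .08 0 .02 .015; -.03 .12 0 .03 .015; -.037 .15 0 .043 .015; -.037 .163 .03 .043 .015'
python3 -c "
from h import *
x,y,t=.584,.1695,-.048; Rz=R.from_euler('z',t).as_matrix()
rel((Rz@[0,-.0755,0]+[x,y,.1955]),t)"
```

```text
clock: 5.3
position: [0.583, 0.0914, 0.2528]
ee_rot: [2.277, 2.16, 0.005]
force: [0.3, 1.0, -4.6]
width: 0.23
gripper_force: 24.9
clock 5.3 pos [0.583  0.0914 0.2528] heading -0.0529 tilt [ 0.005 -0.    -1.   ] shift [ 0.0025 -0.003   0.0573] roll -0.0049 F [ 0.3  1.  -4.6] w 0.0211
```

```bash

python3 -m inch '.002 -.003 .02 0 .015; .002 -.003 .04 0 .015; .002 -.003 .05 0 .015; .002 -.003 .05 0 .015'
python3 - <<'E'
from h import *
c=arm.get_calibration("wrist"); save("wrist","w3"); 
x,y,t=.584,.1695,-.048; Rz=R.from_euler("z",t).as_matrix()
rel((Rz@[0,-.0755,0]+[x,y,.1955]),t)
E
```

```text
clock: 5.7
position: [0.5751, 0.0947, 0.1999]
ee_rot: [-2.273, -2.165, 0.007]
force: [-1.5, -0.2, -4.9]
width: 0.232
gripper_force: 24.9
clock 5.75 pos [0.5757 0.095  0.2014] heading -0.0485 tilt [-0.003 -0.001 -1.   ] shift [-0.0006  0.0047  0.0058] roll -0.0005 F [-0.   0.6 -4.8] w 0.021
```

View pics/w3.png

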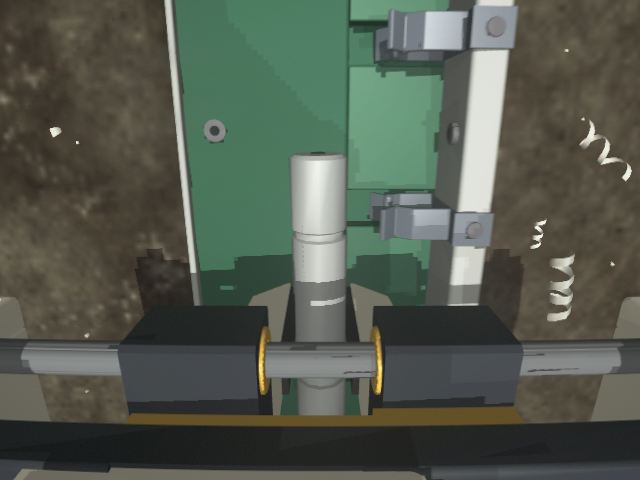

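```bash

python3 - <<'E'
from h import *
x,y,t=.584,.1695,-.048; Rz=R.from_euler("z",t).as_matrix()
for rc,z in [((228,474),.046),((27,495),.046),((200,447),.044),((200,490),.044)]: print(rc,np.round(Rz.T@(on("wrist",rc,z)-[x,y,0]),4))
print("pin end",np.round(Rz.T@(on("wrist",(155,318),.029)-[x,y,0]),4))
E
python3 -m inch '0 0 .004 0 .015; 0 0 .006 0 .015; 0 0 .006 0 .034; 0 0 .006 0 .034'
python3 -c "
from h import *
rel([.584,.1,.1955],-.048)"
```

```text
(228, 474) [ 0.049  -0.0314  0.046 ]
(27, 495) [0.0489 0.0333 0.046 ]
(200, 447) [ 0.0391 -0.0218  0.044 ]
(200, 490) [ 0.0544 -0.0218  0.044 ]
pin end [-0.0061 -0.0079  0.029 ]
clock: 6.15
position: [0.5767, 0.0951, 0.1976]
ee_rot: [2.275, 2.165, 0.002]
force: [0.1, 0.1, -0.3]
width: 0.345
gripper_force: 0.0
clock 6.15 pos [0.5767 0.0951 0.1976] heading -0.0492 tilt [ 0.002  0.    -1.   ] shift [0.0052 0.007  0.0022] roll -0.0012 F [ 0.1  0.1 -0.3] w 0.0316
```

```bash

python3 -m inch '0 0 -.03 0 .034; 0 0 -.08 0 .0918; 0 .028 -.08 0 .0918; 0 .028 -.08 0 .0918; 0 .028 -.08 0 .0918'
python3 -m inch '0 0 0 0 .0918; 0 0 0 0 .0918'
python3 - <<'E'
from h import *
c=arm.get_calibration("wrist"); im=save("wrist","w4")
x,y,t=.584,.1695,-.048; Rz=R.from_euler("z",t).as_matrix()
rel((Rz@[.024,-.0725,0]+[x,y,.191]),t)
for r in arm.silhouettes("wrist","pin_a")[:3]:
    ix=np.argwhere(r["region"]); 
    print(r["conf"],r["point"],ix.min(0),ix.max(0),np.round(Rz.T@(on("wrist",r["point"],.03,c)-[x,y,0]),4), np.round(Rz.T@(on("wrist",[ix[:,0].min(),ix[ix[:,0]<ix[:,0].min()+8,1].mean()],.023,c)-[x,y,0]),4))
E
```

```text
clock: 6.65
position: [0.6044, 0.0934, 0.2771]
ee_rot: [2.276, 2.165, 0.001]
force: [0.1, 0.5, -0.0]
width: 0.67
gripper_force: 0.0
clock: 6.85
position: [0.6035, 0.0937, 0.2762]
ee_rot: [-2.274, -2.166, 0.002]
force: [-0.4, 0.3, 0.1]
width: 0.845
gripper_force: 0.0
clock 6.9 pos [0.6036 0.0937 0.2763] heading -0.0485 tilt [-0.001 -0.    -1.   ] shift [0.0023 0.0009 0.0853] roll -0.0005 F [-0.2  0.3 -0.5] w 0.0815
```

View pics/w4.png

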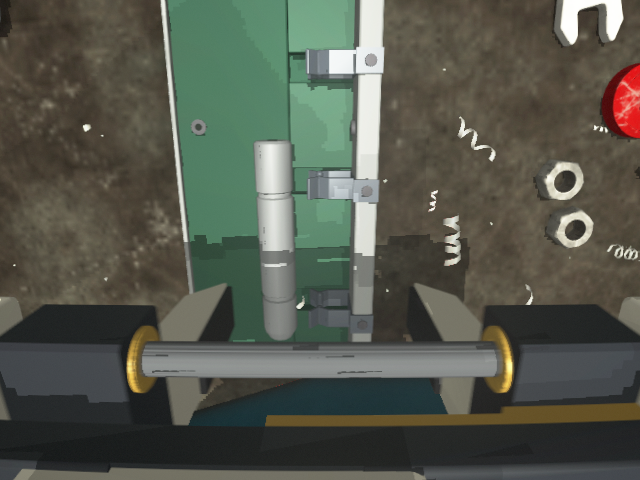

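```bash

python3 - <<'E'
from h import *
x,y,t=.584,.1695,-.048; Rz=R.from_euler("z",t).as_matrix()
for rc,z in [((145,273),.023),((336,281),.023),((165,255),.023),((165,292),.023),((330,264),.023),((330,296),.023)]: print(rc,np.round(Rz.T@(on("wrist",rc,z)-[x,y,0]),4))
p=Rz.T@(arm.observe()["position"]-[x,y,0]); print("tcp rack",p)
E
```

```text
(145, 273) [-0.004 -0.01   0.023]
(336, 281) [-0.003  -0.1336  0.023 ]
(165, 255) [-0.0148 -0.0213  0.023 ]
(165, 292) [ 0.0067 -0.0213  0.023 ]
(330, 264) [-0.0141 -0.1291  0.023 ]
(330, 296) [ 0.007  -0.1291  0.023 ]
tcp rack [ 0.02335538 -0.07477637  0.27636845]
```

```bash

python3 -m inch '.003 0 0 0 .0918; .003 0 .04 0 .0918; .003 0 .07 0 .0918; .003 0 .081 0 .0918; .003 0 .083 0 .0918'
python3 -m inch '0 .005 0 0 .0918; 0 .01 0 0 .0918; 0 .015 0 0 .0918; 0 .02 0 0 .0918; 0 .022 0 0 .0918'
python3 - <<'E'
from h import *
x,y,t=.584,.1695,-.048; Rz=R.from_euler("z",t).as_matrix()
rel((Rz@[.0649,-.0725,0]+[x,y,.1925]),t)
E
```

```text
clock: 7.45
position: [0.6039, 0.0967, 0.1925]
ee_rot: [-2.274, -2.166, 0.003]
force: [0.4, -0.0, 0.3]
width: 0.999
gripper_force: 0.0
clock: 7.95
position: [0.6273, 0.0953, 0.1942]
ee_rot: [2.275, 2.165, 0.002]
force: [-0.1, 0.3, -0.4]
width: 0.995
gripper_force: 0.0
clock 7.95 pos [0.6273 0.0953 0.1942] heading -0.0496 tilt [ 0.001  0.    -1.   ] shift [-0.0005  0.0181  0.0018] roll -0.0016 F [-0.1  0.3 -0.4] w 0.0913
```

```bash

python3 -m inch '0 .003 .001 0 .0918; 0 .006 .001 0 .0918; 0 .009 .001 0 .0918; 0 .012 .001 0 .0918; 0 .014 .001 0 .0918'
python3 -m inch '0 .002 0 0 .0918; 0 .004 0 0 .0918; 0 .005 0 0 .0918; 0 .006 0 0 .0918'
python3 - <<'E'
from h import *
x,y,t=.584,.1695,-.048; Rz=R.from_euler("z",t).as_matrix()
rel((Rz@[.0649,-.0725,0]+[x,y,.1925]),t)
E
```

```text
clock: 8.45
position: [0.6368, 0.0955, 0.191]
ee_rot: [-2.269, -2.164, 0.013]
force: [-12.7, 1.5, 2.3]
width: 1.001
gripper_force: 6.0
clock: 8.85
position: [0.6464, 0.0943, 0.1926]
ee_rot: [2.275, 2.166, -0.001]
force: [-5.6, -0.1, 1.3]
width: 0.997
gripper_force: 2.7
clock 8.85 pos [0.6464 0.0943 0.1926] heading -0.0493 tilt [-0. -0. -1.] shift [-0.0003 -0.001   0.0001] roll -0.0013 F [-5.6 -0.1  1.3] w 0.0916
```

```bash

python3 -m inch '0 .003 0 0 .0918; 0 .006 0 0 .0918; 0 .006 0 0 .0918'
python3 - <<'E'
from h import *
rel([.65,.0943,.1925],-.048)
E
```

```text
clock: 9.15
position: [0.6484, 0.0947, 0.1919]
ee_rot: [-2.27, -2.164, 0.015]
force: [-21.1, -0.9, 13.6]
width: 0.997
gripper_force: 10.4
clock 9.15 pos [0.6484 0.0947 0.1919] heading -0.0477 tilt [-0.011 -0.002 -1.   ] shift [-0.0003  0.0016 -0.0007] roll 0.0003 F [-21.1  -0.9  13.6] w 0.0915
```

```bash

python3 -m inch '0 -.008 0 0 .0918; 0 -.02 0 0 .0918; 0 -.02 -.04 0 .0918; 0 -.02 -.09 0 .0918; .04 -.05 -.13 0 .0918'
python3 -m inch '0.0 0 0 0 .09; 0 0 0 0 .09'
python3 - <<'E'
from h import *
c=arm.get_calibration("wrist"); save("wrist","w5")
x,y,t=.584,.1695,-.048; Rz=R.from_euler("z",t).as_matrix()
rel([.42,.296,.32],-.138)
for r in arm.silhouettes("wrist","pin_a")[:4]:
    ix=np.argwhere(r["region"]).astype(np.float32); b=cv2.minAreaRect(ix); print(r["conf"],r["point"],np.round(on("wrist",r["point"],.02,c),3),np.round(Rz.T@(on("wrist",r["point"],.029,c)-[x,y,0]),4),b)
E
```

```text
clock: 9.65
position: [0.6141, 0.1229, 0.3171]
ee_rot: [2.281, 2.152, 0.005]
force: [0.7, -0.0, 0.3]
width: 1.0
gripper_force: 0.0
clock: 9.85
position: [0.6107, 0.1287, 0.3156]
ee_rot: [2.272, 2.167, 0.005]
force: [-1.0, -0.8, -0.9]
width: 0.98
gripper_force: 0.0
clock 9.9 pos [0.6108 0.1274 0.3142] heading -0.0489 tilt [ 0.002 -0.    -1.   ] shift [ 0.1591 -0.1988 -0.0062] roll 0.0891 F [-0.1 -0.7 -0.4] w 0.0898
0.69 [43.6, 20.6] [0.423 0.266 0.02 ] [-0.1589  0.0876  0.029 ] ((47.0, 20.0), (40.0, 94.0), 90.0)
0.65 [267.3, 322.7] [0.612 0.102 0.02 ] [ 0.0313 -0.0621  0.029 ] ((257.5, 322.0), (30.0, 139.0), 90.0)
```

View pics/w5.png

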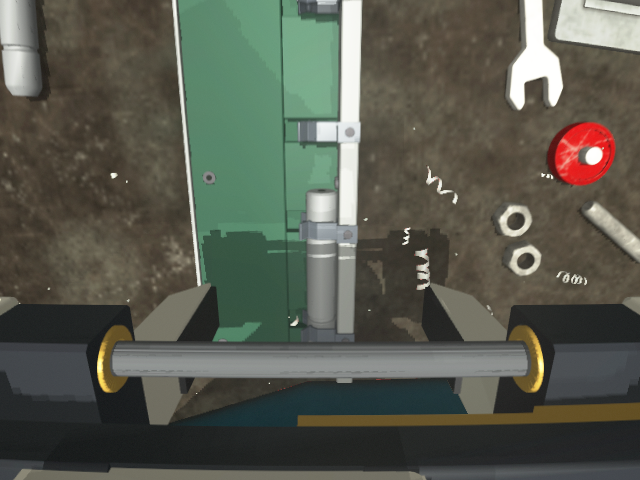

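```bash

python3 -c "
from h import *
x,y,t=.584,.1695,-.048; Rz=R.from_euler('z',t).as_matrix()
for rc in [(191,321),(205,307),(205,337),(320,308),(320,336)]: print(np.round(Rz.T@(on('wrist',rc,.023)-[x,y,0]),4))
rel([.42,.25,.34],-.12)"
python3 -m inch '.022 -.04 -.01 .02 .09; .044 -.08 -.02 .04 .09; .066 -.12 -.03 .06 .09; .088 -.16 -.03 .08 .09; .11 -.198 -.03 .07 .09'
python3 -m inch '0.0 0 0 0 .09; 0 0 0 0 .09'
python3 - <<'E'
from h import *
c=arm.get_calibration("wrist"); save("wrist","w6")
for r in arm.silhouettes("wrist","pin_a")[:4]:
    ix=np.argwhere(r["region"]); 
    P=np.array([on("wrist",p,.013,c)[:2] for p in ix[::max(1,len(ix)//600)]]); (cx,cy),wh,a=cv2.minAreaRect(P.astype(np.float32)*1000); m=P.mean(0); v=np.linalg.svd(P-m)[2][0]
    print(r["conf"],r["point"],ix.min(0),ix.max(0),np.round([cx,cy],1),wh,"axis yaw",-np.arctan(v[0]/v[1]))
rel([.42,.296,.183],-.12)
E
```

```text
[ 0.0293 -0.0104  0.023 ]
[ 0.0196 -0.0202  0.023 ]
[ 0.0403 -0.0202  0.023 ]
[ 0.0194 -0.1091  0.023 ]
[ 0.0406 -0.1091  0.023 ]
clock 9.95 pos [0.6108 0.1267 0.3134] heading -0.0499 tilt [ 0.    -0.001 -1.   ] shift [ 0.1136 -0.1967 -0.0268] roll 0.0701 F [ 0.7 -0.4 -0.7] w 0.0901
clock: 10.45
position: [0.4171, 0.247, 0.3433]
ee_rot: [2.352, 2.082, -0.001]
force: [0.3, 0.7, 0.6]
width: 0.98
gripper_force: 0.0
clock: 10.65
position: [0.4182, 0.2469, 0.3434]
ee_rot: [2.349, 2.086, -0.001]
force: [-0.4, 0.1, -0.3]
width: 0.978
gripper_force: 0.0
0.74 [147.2, 316.0] [ 69 301] [236 330] [420.  296.9] (126.36425018310547, 21.448448181152344) axis yaw -0.13052606877238512
0.69 [297.4, 562.7] [291 548] [304 577] [619.3 153.5] (12.42380142211914, 26.72705841064453) axis yaw 1.3389678661802162
clock 10.75 pos [0.4194 0.2461 0.3433] heading -0.1213 tilt [-0.    -0.001 -1.   ] shift [ 0.0498 -0.0054  0.1603] roll -0.0013 F [ 0.1 -0.7  0.7] w 0.09
```

View pics/w6.png

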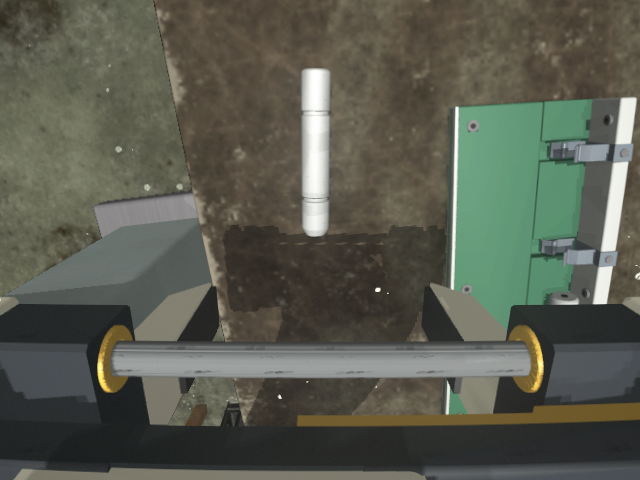

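```bash

python3 -m inch '.04 -.005 .01 .005 .09; .0505 -.0055 .05 .009 .07; .0505 -.0055 .1 .009 .055; .0505 -.0055 .145 .009 .05; .0505 -.0055 .158 .009 .05' 25
python3 -m inch '0 0 .002 0 .05; 0 0 .002 0 .015; 0 0 .002 0 .015; 0 0 .002 0 .015; 0 0 .002 0 .015' 25
python3 -m inch '0 0 0 0 .015; 0 0 0 0 .015; 0 0 0 0 .015'
python3 -c "
from h import *
rel([.42,.2965,.183],-.13)"
```

```text
clock: 11.25
position: [0.4187, 0.2956, 0.1814]
ee_rot: [-2.361, -2.072, 0.011]
force: [0.4, -1.3, 0.5]
width: 0.682
gripper_force: 0.0
clock: 11.75
position: [0.4192, 0.2981, 0.1852]
ee_rot: [2.359, 2.074, 0.003]
force: [4.9, -1.0, 3.7]
width: 0.247
gripper_force: 3.5
clock: 12.05
position: [0.4192, 0.2982, 0.1851]
ee_rot: [2.359, 2.074, 0.003]
force: [0.2, -2.4, 8.6]
width: 0.229
gripper_force: 25.0
clock 12.05 pos [0.4192 0.2982 0.1851] heading -0.1283 tilt [ 0.002  0.001 -1.   ] shift [-0.0016  0.001   0.0021] roll 0.0017 F [ 0.2 -2.4  8.6] w 0.021
```

```bash

python3 -m inch '0 0 -.03 0 .015; 0 0 -.07 0 .015; 0 0 -.1 0 .015'
python3 -c "
from h import *
x,y,t=.584,.1695,-.048; Rz=R.from_euler('z',t).as_matrix()
c=arm.get_calibration('wrist'); arm.get_image('wrist')
for r in arm.silhouettes('wrist','pin_a')[:1]:
    ix=np.argwhere(r['region']); top=ix[:,0].min(); print(r['conf'],top,on('wrist',(top+2,ix[ix[:,0]<top+8,1].mean()),.115,c))
rel((Rz@[-.004,.0735,0]+[x,y,.285]),t)"
```

```text
clock: 12.35
position: [0.4184, 0.2979, 0.2857]
ee_rot: [-2.358, -2.075, 0.0]
force: [1.0, -0.0, -3.7]
width: 0.233
gripper_force: 25.0
0.69 381 [0.53812848 0.24766617 0.115     ]
clock 12.45 pos [0.4193 0.299  0.2876] heading -0.1282 tilt [ 0.005  0.004 -1.   ] shift [-0.0344  0.1701  0.0032] roll -0.0802 F [ 0.2  1.1 -2.9] w 0.0213
```

```bash

python3 -m inch '-.01 .04 0 -.02 .015; -.02 .08 0 -.04 .015; -.03 .12 0 -.06 .015; -.034 .15 0 -.08 .015; -.034 .17 .03 -.08 .015'
python3 -m inch '0 0 .02 0 .015; 0 0 .04 0 .015; 0 0 .05 0 .015; 0 0 .05 0 .015'
python3 -c "
from h import *
x,y,t=.584,.1695,-.048; Rz=R.from_euler('z',t).as_matrix()
c=arm.get_calibration('wrist'); save('wrist','w7')
rel((Rz@[-.004,.0735,0]+[x,y,.1971]),t)"
```

```text
clock: 12.95
position: [0.5864, 0.241, 0.2553]
ee_rot: [2.275, 2.162, 0.007]
force: [1.1, 0.9, -3.0]
width: 0.23
gripper_force: 25.0
clock: 13.35
position: [0.582, 0.2419, 0.2016]
ee_rot: [-2.273, -2.167, 0.006]
force: [-0.2, -0.6, -4.4]
width: 0.232
gripper_force: 25.0
clock 13.4 pos [0.5824 0.2424 0.2031] heading -0.0476 tilt [-0.002 -0.001 -1.   ] shift [0.0008 0.0011 0.006 ] roll 0.0004 F [-0.   0.  -3.2] w 0.0211
```

View pics/w7.png

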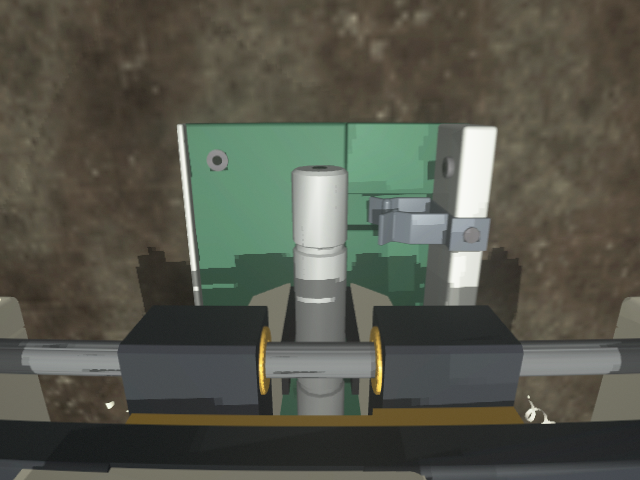

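```bash

python3 - <<'E'
from h import *
x,y,t=.584,.1695,-.048; Rz=R.from_euler("z",t).as_matrix()
for rc,z in [((170,320),.029),((235,472),.046),((125,330),.012)]: print(np.round(Rz.T@(on("wrist",rc,z)-[x,y,0]),4))
E
python3 -m inch '0 0 .004 0 .015; 0 0 .006 0 .015; 0 0 .006 0 .034; 0 0 .006 0 .034'
python3 -m inch '0 0 -.03 0 .034; 0 0 -.08 0 .0918; 0 .026 -.08 0 .0918; 0 .026 -.08 0 .0918; 0 .026 -.08 0 .0918'
python3 -m inch '0 0 0 0 .0918; 0 0 0 0 .0918; 0 0 0 0 .0918'
python3 - <<'E'
from h import *
c=arm.get_calibration("wrist"); im=save("wrist","w8")
x,y,t=.584,.1695,-.048; Rz=R.from_euler("z",t).as_matrix()
rel((Rz@[.024,.0725,0]+[x,y,.1925]),t); print(np.round(Rz.T@(arm.observe()["position"]-[x,y,0]),4))
E
```

```text
[-0.0056  0.1338  0.029 ]
[0.0491 0.1131 0.046 ]
[-0.0015  0.15    0.012 ]
clock: 13.8
position: [0.5833, 0.2428, 0.1988]
ee_rot: [2.274, 2.167, 0.002]
force: [0.7, 0.4, -0.4]
width: 0.349
gripper_force: 0.0
clock: 14.3
position: [0.6091, 0.2409, 0.2781]
ee_rot: [2.275, 2.166, 0.001]
force: [-0.1, 0.3, -0.0]
width: 0.67
gripper_force: 0.0
clock: 14.6
position: [0.6084, 0.2414, 0.2776]
ee_rot: [-2.273, -2.168, 0.001]
force: [0.2, 0.2, 1.0]
width: 0.926
gripper_force: 0.0
clock 14.65 pos [0.6085 0.2414 0.2777] heading -0.0476 tilt [-0.001 -0.    -1.   ] shift [-0.0004  0.003   0.0852] roll 0.0004 F [ 0.6 -0.  -0.5] w 0.0886
[0.021  0.073  0.2777]
```

View pics/w8.png

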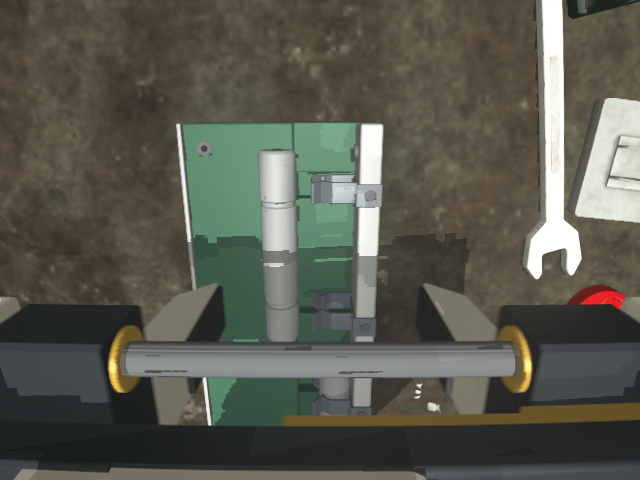

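```bash

python3 - <<'E'
from h import *
x,y,t=.584,.1695,-.048; Rz=R.from_euler("z",t).as_matrix()
for rc,z in [((152,278),.023),((335,283),.023),((170,260),.023),((170,297),.023),((250,524),.01),((275,540),.01),((290,570),.02),((150,538),.01)]: print(rc,np.round(Rz.T@(on("wrist",rc,z)-[x,y,0]),4))
E
```

```text
(152, 278) [-0.0037  0.1337  0.023 ]
(335, 283) [-0.004   0.0141  0.023 ]
(170, 260) [-0.0145  0.1233  0.023 ]
(170, 297) [0.0071 0.1233 0.023 ]
(250, 524) [0.1555 0.0696 0.01  ]
(275, 540) [0.1695 0.0517 0.01  ]
(290, 570) [0.1858 0.045  0.02  ]
(150, 538) [0.1547 0.1346 0.01  ]
```

```bash

python3 -m inch '0 0 0 0 .0918; 0 0 .04 0 .0918; 0 0 .07 0 .0918; 0 0 .083 0 .0918; 0 0 .085 0 .0918'
python3 -m inch '0 .006 0 0 .0918; 0 .012 0 0 .0918; 0 .017 0 0 .0918; 0 .022 0 0 .0918; 0 .026 0 0 .0918'
python3 -m inch '0 .003 .0005 0 .0918; 0 .006 .0005 0 .0918; 0 .009 .0005 0 .0918; 0 .012 .0005 0 .0918; 0 .014 .0005 0 .0918'
python3 - <<'E'
from h import *
x,y,t=.584,.1695,-.048; Rz=R.from_euler("z",t).as_matrix()
rel((Rz@[.0649,.0725,0]+[x,y,.1925]),t)
E
```

```text
clock: 15.15
position: [0.6084, 0.2409, 0.1913]
ee_rot: [-2.273, -2.167, 0.004]
force: [0.7, -0.6, 0.0]
width: 1.002
gripper_force: 0.0
clock: 15.65
position: [0.6356, 0.2399, 0.1935]
ee_rot: [2.274, 2.167, 0.001]
force: [-1.1, -0.3, 0.6]
width: 0.999
gripper_force: 0.3
clock: 16.15
position: [0.6466, 0.2403, 0.1915]
ee_rot: [-2.27, -2.167, 0.006]
force: [-2.5, 2.5, -0.6]
width: 0.999
gripper_force: 1.3
clock 16.15 pos [0.6466 0.2403 0.1915] heading -0.0462 tilt [-0.005 -0.    -1.   ] shift [-0.0012  0.0057 -0.001 ] roll 0.0018 F [-2.5  2.5 -0.6] w 0.0917
```

```bash

python3 -m inch '0 .003 0 0 .0918; 0 .005 0 0 .0918; 0 .007 0 0 .0918; 0 .009 0 0 .0918; 0 .009 0 0 .0918'
python3 - <<'E'
from h import *
x,y,t=.584,.1695,-.048; Rz=R.from_euler("z",t).as_matrix()
rel((Rz@[.0649,.0725,0]+[x,y,.1925]),t)
E
```

```text
clock: 16.65
position: [0.6547, 0.2395, 0.1917]
ee_rot: [-2.269, -2.167, 0.011]
force: [-14.6, -2.4, 7.3]
width: 1.001
gripper_force: 7.9
clock 16.65 pos [0.6547 0.2395 0.1917] heading -0.0463 tilt [-0.008 -0.002 -1.   ] shift [-0.0008 -0.0023 -0.0008] roll 0.0017 F [-14.6  -2.4   7.3] w 0.0919
```

```bash

python3 -m inch '0 .003 0 0 .0918; 0 .003 0 0 .0918'
python3 -m inch '0 -.012 0 0 .0918; 0 -.025 0 0 .0918; 0 -.025 -.04 0 .0918; 0 -.025 -.09 0 .0918; -.04 -.05 -.13 0 .0918'
python3 -m inch '-.045 -.01 -.02 0 .09; -.08 -.01 -.02 0 .09; -.08 -.01 -.02 0 .09; -.08 -.01 -.02 0 .09'
python3 - <<'E'
from h import *
c=arm.get_calibration("wrist"); im=save("wrist","w9")
x,y,t=.584,.1695,-.048; Rz=R.from_euler("z",t).as_matrix()
rel([.6,.15,.32],t)
for r in arm.silhouettes("wrist","pin_a")[:3]:
    ix=np.argwhere(r["region"]).astype(float); P=np.array([Rz.T@(on("wrist",p,.025,c)-[x,y,0]) for p in ix[::5]]); print(r["conf"],P.min(0).round(4),P.max(0).round(4))
E
```

```text
clock: 16.85
position: [0.6556, 0.2397, 0.1913]
ee_rot: [-2.266, -2.166, 0.018]
force: [-24.5, -3.6, 13.1]
width: 0.996
gripper_force: 12.3
clock: 17.35
position: [0.6155, 0.2127, 0.3187]
ee_rot: [-2.27, -2.171, -0.013]
force: [1.4, 0.4, 0.9]
width: 1.001
gripper_force: 0.0
clock: 17.75
position: [0.6009, 0.1278, 0.3352]
ee_rot: [2.276, 2.163, 0.001]
force: [-0.0, 0.2, 0.1]
width: 0.98
gripper_force: 0.0
clock 17.8 pos [0.6006 0.1292 0.3351] heading -0.0487 tilt [ 0.001  0.001 -1.   ] shift [ 0.0207 -0.0016  0.0151] roll -0.0007 F [ 0.4 -0.1  0.7] w 0.0898
0.81 [0.0192 0.0098 0.025 ] [0.0409 0.1092 0.025 ]
0.6 [ 0.0195 -0.135   0.025 ] [ 0.0412 -0.006   0.025 ]
```

View pics/w9.png

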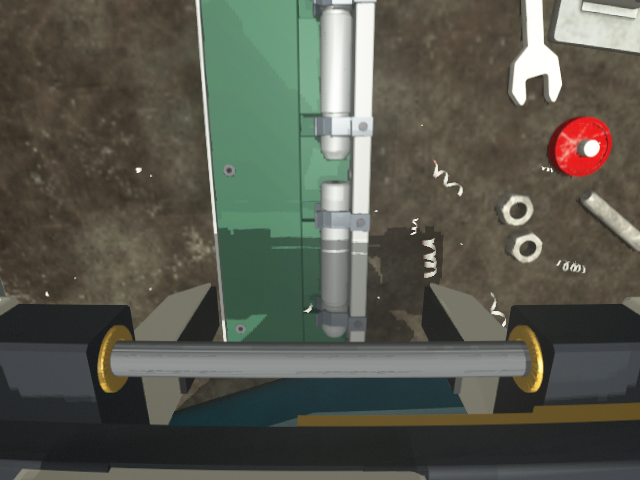

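Both pins lie home against the rail (upper one cols 320–352, ending at row 158; lower one rows 181–335), gripped by all four clips and centred at about y = ±72 mm. The arm is clear.

```bash
python3 -c "
from cell import arm
print(arm.sign_off())"
```

```text
the job is handed in; nothing more can be done
None
```

Both guide pins are pressed home in their clip pairs, and in the last wrist picture they lie against the rail, centred to within a few mm. The arm never went near the spare punch or guide bush, and I handed the job in at about 18 s of the 64 s allowed; sign-off returned no verdict.

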